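# Shut the tool chest and fasten its draw latch

## Robot

A 6-joint arm with a two-finger parallel gripper is mounted at the origin on the work surface. World frame = base frame: x ahead of the robot, y to its left, z up, the work surface at z = 0. Lengths are in m, angles in rad, forces in N, time in s.
With the tool pointing down it reaches from about 0.35 to 0.775 m from the base axis. Payload 5.5 kg.
Tool frame: the origin (TCP) lies midway between the tips of the shut fingers; the grasp point (between the pads) lies 19 mm behind it; z points along the fingers, y is the line along which they close (so a half turn about z gives the same grasp; the last joint's range is limited). The gripper opens to 85 mm and grips with 20 to 120 N. Pads are 22 mm wide; open, the fingers measure 114 mm over their backs; the gripper's body (76 mm by 85 mm) begins 54 mm behind the grasp point. The pads swing forward as they close: fully open they stand 13 mm farther back than shut.
Start: joints at [-1.292, 0.313, 0.046, 1.304, 0, 1.431], TCP at [0.234, -0.525, 0.231] pointing down, gripper open.
Joint ranges: [-2.76, 2.76], [-0.86, 1.69], [-1.03, 1.26], [-2.2, 2.34], [-1.47, 1.5], [-3.14, 3.14]. Speed limits (rad/s): [2.57, 2.57, 3.14, 3.14, 3.14, 3.14].

## Interface

Orientations are given as a unit quaternion [w, x, y, z].
In Python, from workcell import env gives the robot as it stands. The module is installed in compiled form; this text tells all that it offers.
- The arm moves only by the tool servo_tool, never from a script. Its argument "increments" is a list of rows, each an object of numbers: "grip": the closure, from 0 (fully open) to 1 (shut); "x", "y", "z": the shift along the tool's x, y, z in mm; "roll": the turn about the tool's z in degrees. In form: [{"grip": .., "x": .., "y": .., "z": .., "roll": ..}, ...]. A call has 1 to 5 rows; each row shifts and turns the commanded pose from where the row before left it, along the tool's axes as they then stand; what a row does not reach is not made up. A row lasts 1/12 s, in which the tool goes at most 41.7 mm and 7.16 degrees, less where a joint would pass 70% of its speed; a pose out of reach is approached as far as the arm can. A call is refused whole if a number of a shift passes 41.7 or a number of a turn 7.16, either way. A call with a gripper value outside its range is refused whole. The fingers move at their own pace and stop on an object; "grip_force" is the grip in N (left out, the last holds). Time passes only in rows, so rows that do not move let the fingers close. It gives the time, the measured TCP pose, the force, the opening and the grip force at its end, in the units of the state.
- env.get_state(): the state, without advancing time (a new reading comes with each control period).
- env.read_camera(name): name is "side" or "top"; returns the picture (400x640x3 uint8, red, green, blue); there is no depth.
- env.get_calibration(name): a dict with "vertical_fov" (degrees; the focal length in pixels is half the picture's height over the tangent of half this angle, whatever the lens; pixels are square), "cx", "cy" (the principal point, pixels), "rvec" (rotation vector, rad) and "tvec" (3), from world to camera coordinates, as OpenCV has them. Camera axes: x right, y down, z forward; pixel columns grow to the right and rows downward; lengths in m; the calibration is good to about 2 mm. A picture is of the moment at which its call begins. get_calibration takes no time and is no camera call.
- env.hand_in(): hands the job in; it is judged then, once.
The state is a dict: "clock": time; "joint_pos": joint angles; "qvel": joint speeds; "tau": joint torques, N m; "tcp_pos": TCP position; "orientation": TCP orientation; "wrist_force": force on the tool from outside, world axes, zero at the start; "ft_torque": the same for the moment, N m; "finger_gap": finger opening in m; "grip_force": force on a finger pad.
Only numpy, scipy, OpenCV 4.12 (cv2) and the standard library are available. Lean on these libraries where they do the work, as an engineer would, in place of code of your own. Each camera call takes 0.05 s, during which the arm holds its last target. There are 200 camera calls.

## Task

Close up the steel tool chest: swing its raised near leaf fully down, hook the latch's wire loop over the keeper on that leaf, then press the latch lever down over centre until it lies flat and holds the loop tight. Leave the parts and tools lying around the chest, and the spanner on it, where they are.

Things in the scene. Friction and masses are not known exactly. Their poses are not given: they have to be found in the camera images.
- chest: Blue steel tool chest, fixed: 210 mm deep (x), 340 wide (y); origin at the centre of its underside, z up, its -x side towards the robot. Its top is two leaves meeting at a seam along y at x = 0; shut, their tops are at z 142. The far leaf (x 1 to 105) is bolted shut, a barrel bolt 10 mm high near each end. All x, y, z in these notes are mm in this frame.
- leaf (a joint): Angle of the near leaf: 0 shut (stop), grows as it opens towards the robot, to 1.8. Turns about the chest's y on the near rim. A pan 340 x 104 mm, 12 deep, of 3 mm sheet, about 0.45 kg. Its stiff hinge (0.35 N m friction) stays where it is left: push it all the way down. Starts at 1.1 to 1.65.
- leaf_hinge (a point): Middle of the near leaf's hinge line, at x -105, y 0, z 130, level with the leaf's lower side when shut.
- leaf_edge (a point): Middle of the near leaf's free edge, at its outer (upper) face, 104 mm from the hinge line and 12 mm off it; at x -1, y 0, z 142 when shut.
- keeper_seat (a point): On the near leaf: where the loop bar's centre rests when hooked (x -26.5, y 0, z 146.5 when shut). The steel keeper is 30 mm wide in y, on a 34 mm square foot 1.5 mm thick: a web (x -23.5 to -20.5) 12 high with a lip at its top to x -30, lip's underside 9 above the leaf. The bar comes down on the robot's side of the lip (bar at x below -34), then is drawn back (+x) under it.
- lever (a joint): Angle of the latch lever about the chest's y: 0 flat on the far leaf pointing away from the robot (closed, stop), 1.57 upright, 2.5 tipped towards the robot (stop). Starts 1.6 to 2.1. Light friction (0.06 N m) holds it where it is left. With the loop hooked, pressing it down stretches the loop's springs (a few newtons at the tip); below about 0.5, past centre, they pull it shut.
- lever_pivot (a point): Lever's pivot, at x 22, y 0, z 154 (12 above the leaf).
- lever_tip (a point): Middle of the lever's free end, 52 mm from the pivot. The lever is a bare steel channel 26 mm wide in y; its outer face (upper when closed, facing the robot when upright) lies 6 mm off the line through the pivot, the last 10 mm curl out to 10 mm.
- loop (a joint): Angle of the wire loop on the lever, stop at 4.8. Loop minus lever is its slope: 0 level towards the robot, 1.57 upright, 3.14 level away from the robot. Starts thrown back, away from the robot, hanging on its stop with the bar 20 to 55 mm above the far leaf. It swings freely over the lever, which stands between its legs, and falls to either side of upright.
- loop_pivot (a point): Middle of the loop's pivot line, which rides on the lever 16 mm from the lever's pivot, 0.35 rad behind the lever's own angle (x 37, z 148.5 when closed; x 27.5, z 169 with the lever upright).
- bar_mid (a point): Middle of the loop's cross bar (6 mm round, along y), 62 mm from the loop's pivot line (the sprung legs stretch up to 7 mm, 5 N per mm). The legs are 5 mm wire at y -22.5 and 22.5: the loop is 50 mm wide outside and can be pinched across its legs from above.
- spanner: Bystander: 90 mm steel spanner lying on the far leaf, left of the latch (chest y about 113), along x. Origin mid-length, underside.
- cylinder_barrel: Bystander: finned engine cylinder, 84 x 78 x 100 mm, standing off the chest's right end. Origin under its centre.
- piston: Bystander: aluminium piston, 44 mm across, 42 high, standing off the chest's left end. Origin under its centre.
- driver: Bystander: 200 mm screwdriver on the bench, left. Origin mid-length, underside.
- utility_knife: Bystander: 170 mm knife with snap-off blade, on the bench, right. Origin on its underside.
- crankshaft: Bystander: small crankshaft 160 mm long, lying on the bench, right. Origin below its middle.

How it is judged:
By the outcome, as a careful person would: the job done as asked, in the order asked, and still so for the second after the job is handed in, with the robot touching nothing.
It also fails if it takes over 72 s, if anything falls off the work surface, if the arm or the gripper's body presses on something with over 40 N, if the wrist force passes 120 N, or if a joint passes its speed limit or range.

## Working session

There is one attempt and no reset: what is moved stays moved. The work goes in short steps, Python scripts to look and compute and a tool call to move; the robot and the scene stay as the last step left them, time stands still between calls to the robot, and variables do not carry over. Pictures are saved under pics/ and viewed, at most 10 in all, crops included, and the job is handed in when it is done.

Besides the shell and the picture viewer there is one more tool, called in YAML: its name, and indented under it one key for each argument. servo_tool: Moves the arm, as the interface text tells. Its arguments: {"type":"object","properties":{"increments":{"type":"array"},"grip_force":{"type":"number"}},"required":["increments"]}

```bash
mkdir -p pics; cat > h.py <<'E'
import numpy as np, cv2
from workcell import env
def cal(n):
    c=env.get_calibration(n); f=200/np.tan(np.radians(c["vertical_fov"])/2)
    K=np.array([[f,0,c["cx"]],[0,f,c["cy"]],[0,0,1]]); R=cv2.Rodrigues(np.array(c["rvec"],float))[0]
    return K,R,np.array(c["tvec"],float).ravel(),c
def ray(n,u,v):
    K,R,t,_=cal(n); d=R.T@np.linalg.inv(K)@[u,v,1]; return -R.T@t,d/np.linalg.norm(d)
def onz(n,u,v,z):
    o,d=ray(n,u,v); return o+d*(z-o[2])/d[2]
def two(a,b):
    (o1,d1),(o2,d2)=ray("top",*a),ray("side",*b)
    s=np.linalg.lstsq(np.c_[d1,-d2],o2-o1,rcond=None)[0]; p,q=o1+s[0]*d1,o2+s[1]*d2
    return (p+q)/2,np.linalg.norm(p-q)
def proj(n,p):
    K,R,t,_=cal(n); q=K@(R@np.asarray(p)+t); return q[:2]/q[2]
def shot(n,name,crop=None,s=1):
    im=env.read_camera(n)[:,:,::-1]
    if crop: x0,y0,x1,y1=crop; im=im[y0:y1,x0:x1]
    im=cv2.resize(im,None,fx=s,fy=s,interpolation=cv2.INTER_CUBIC); cv2.imwrite("pics/"+name,im)
E
python3 - <<'E'
from h import *
for n in("side","top"):
    shot(n,n+"0.png"); K,R,t,c=cal(n); print(c,-R.T@t)
print(env.get_state())
E
```

```text
{'vertical_fov': 47.569281071897905, 'cx': 322.5754280244303, 'cy': 202.73964969296327, 'rvec': array([ 0.33962398, -2.77665939,  1.22610287]), 'tvec': array([0.53846695, 0.19256473, 1.45097804])} [0.31089452 1.0446366  1.11554653]
{'vertical_fov': 46.23608039838423, 'cx': 321.745600981817, 'cy': 195.34624882440178, 'rvec': array([ 2.15509862, -2.13700486,  0.14389096]), 'tvec': array([-0.0079256 ,  0.53250501,  1.32828906])} [ 0.34213136 -0.01247129  1.38952036]
{'clock': 0.1, 'joint_pos': array([-1.29159326e+00,  3.13938054e-01,  4.51049823e-02,  1.30360458e+00,
       -2.84225077e-05,  1.43120364e+00]), 'qvel': array([ 0.00183338, -0.00273435,  0.00161124,  0.00091638,  0.00053883,
        0.00167002]), 'tau': array([ 2.29976635e-03, -4.81724381e+01,  2.99245065e+01,  1.27401479e-02,
       -1.54437439e-04, -2.22276401e-05]), 'tcp_pos': array([ 0.23369116, -0.52487487,  0.23049586]), 'orientation': array([-8.17671988e-04,  9.78155924e-01,  2.07870908e-01, -7.14165825e-05]), 'wrist_force': array([ 0.43501593,  0.70684432, -0.0439332 ]), 'ft_torque': array([-0.03436635, -0.03310365, -0.04225663]), 'grip_force': 0.0, 'finger_gap': 0.08562510617075005}
```

View pics/side0.png

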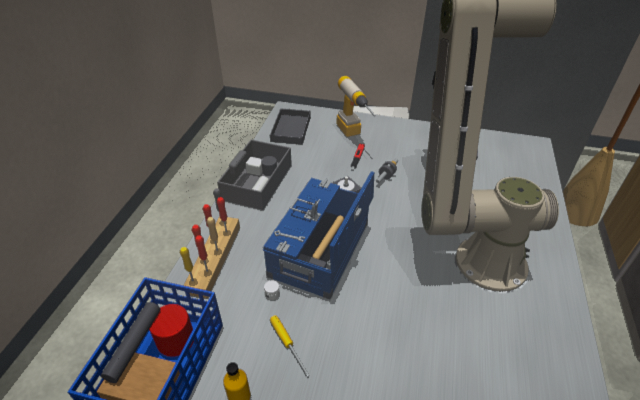

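View pics/top0.png

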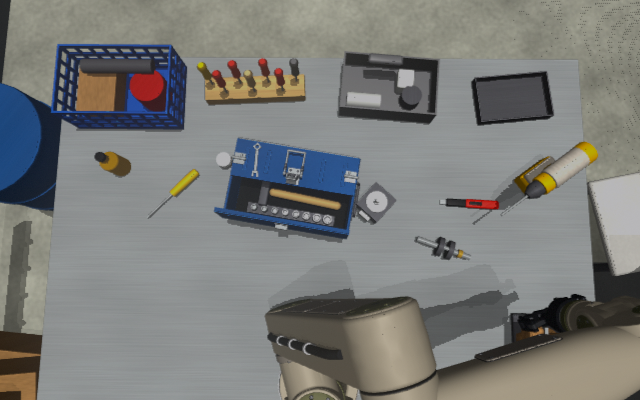

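The side view shows the chest at about (320,235), its near leaf raised at (350,225) and the latch at about (313,210). In the top view the far leaf spans about (237,139) to (361,158), with the latch at (295,165). I'll crop in on both.

```bash
python3 - <<'E'
from h import *
a=cv2.imread("pics/top0.png")[128:248,205:375]; b=cv2.imread("pics/side0.png")[165:305,255:395]
cv2.imwrite("pics/t1.png",cv2.resize(a,None,fx=4.7,fy=4.7,interpolation=3)); cv2.imwrite("pics/s1.png",cv2.resize(b,None,fx=4.2,fy=4.2,interpolation=3))
E
```

```text
(no output)
```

View pics/t1.png

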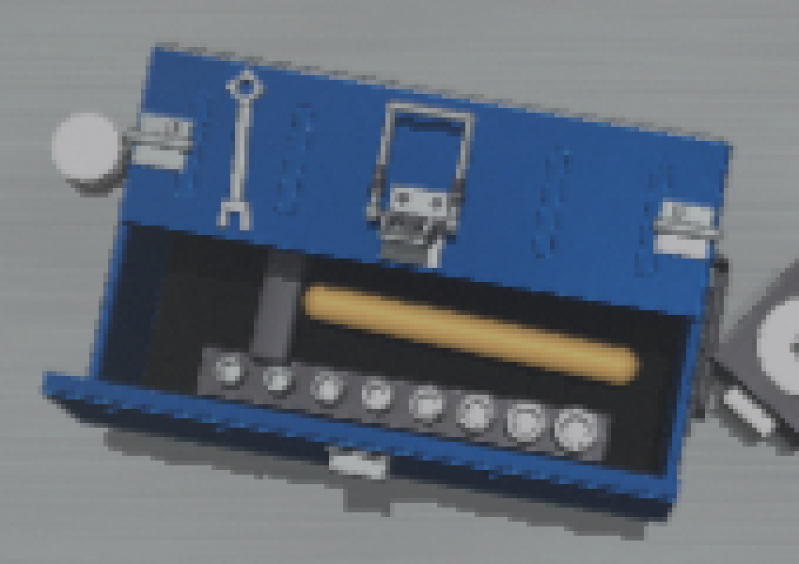

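View pics/s1.png

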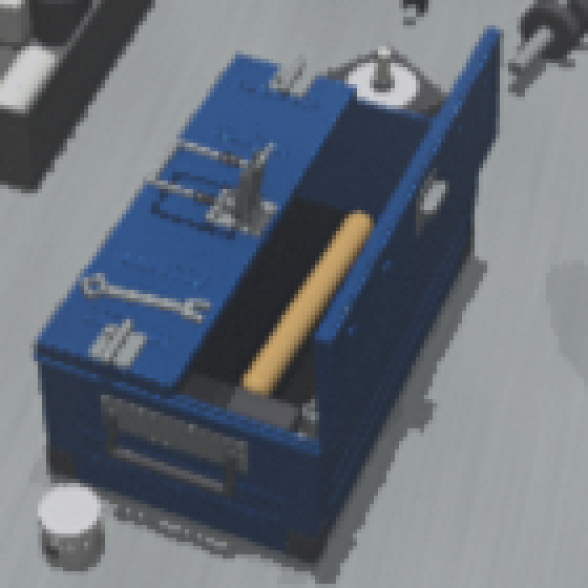

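In the top crop, the far leaf's corners are at (153,45), (731,143), (694,318) and (120,220). The loop bar is near (430,108) and the lever tip near (412,255). In the side crop, the leaf edge runs from (320,335) to (495,30), the bar is near (165,163) and the lever tip near (260,150).

```bash
cat >> h.py <<'E'
def T(x,y): return (x/4.7+205-.4,y/4.7+128-.4)
def S(x,y): return (x/4.2+255-.4,y/4.2+165-.4)
E
python3 - <<'E'
from h import *
P=[onz("top",*T(*p),.142) for p in((153,45),(731,143),(694,318),(120,220))]
m=np.array([[105,170],[105,-170],[1,-170],[1,170]])/1e3
# rigid fit
A=np.array(P)[:,:2]; a0,m0=A.mean(0),m.mean(0); H=(m-m0).T@(A-a0)
th=np.arctan2(H[0,1]-H[1,0],H[0,0]+H[1,1]); R=np.array([[np.cos(th),-np.sin(th)],[np.sin(th),np.cos(th)]])
o=a0-R@m0; print("org",o,"yaw",np.degrees(th),"res",(A-(m@R.T+o))*1e3)
def tc(p): return np.r_[R.T@(p[:2]-o),p[2]]*1e3
for n,a,b in(("edgeL",(47,375),(320,335)),("edgeR",(678,490),(495,30)),("bar",(430,108),(165,163)),("tip",(412,258),(262,150))):
    p,e=two(T(*a),S(*b)); print(n,p.round(4),tc(p).round(1),e*1e3)
for q in((105,170),(105,-170),(1,170),(1,-170)):
    w=np.r_[R@(np.array(q)/1e3)+o,.142]; u=proj("side",w); print(q,((u-[254.6,164.6])*4.2).round())
E
```

```text
org [0.54516707 0.07866173] yaw -9.442438013268049 res [[ 0.26029856 -0.0819045 ]
 [ 0.24814748 -1.32299748]
 [ 0.44055366  3.03565285]
 [-0.9489997  -1.63075086]]
edgeL [0.4716 0.2603 0.2379] [-102.3  167.1  237.9] 0.8695842000240533
edgeR [ 0.4144 -0.0723  0.2342] [-104.3 -170.4  234.2] 0.3945171230452311
bar [0.632  0.0648 0.1731] [ 87.9   0.6 173.1] 2.137717913909357
tip [0.5486 0.0719 0.208 ] [  4.5  -6.1 208. ] 14.802802855051894
(105, 170) [ 35. 342.]
(105, -170) [238.  54.]
(1, 170) [172. 389.]
(1, -170) [358.  88.]
```

Chest origin is at about (0.545, 0.0785), yaw -9.44°. The lever is at about 1.71, the bar at chest (88, 0, 173) and the leaf at about 1.5. I'll roll the tool 33.4° to line up with the chest (tool x, y, z = chest x, -y, -z), then bring it in front of the leaf.

```bash
cat >> h.py <<'E'
O=np.array([.54517,.07866]); TH=np.radians(-9.44); RC=np.array([[np.cos(TH),-np.sin(TH)],[np.sin(TH),np.cos(TH)]])
def tc(p): return np.r_[RC.T@(np.asarray(p)[:2]-O),p[2]]*1e3
def tw(p): return np.r_[RC@(np.array(p[:2])/1e3)+O,p[2]/1e3]
def st():
    s=env.get_state(); w,x,y,z=s["orientation"]; yaw=np.degrees(np.arctan2(2*(x*y+w*z),1-2*(y*y+z*z)))
    print("t",round(s["clock"],2),"chest",tc(s["tcp_pos"]).round(1),"yaw-rel",round(yaw+9.44,2),"F",s["wrist_force"].round(1),"gap",round(s["finger_gap"],4),"gf",s["grip_force"])
E
```

servo_tool:
  increments:
    - {"grip": 1, "roll": 6.7}
    - {"grip": 1, "roll": 6.7}
    - {"grip": 1, "roll": 6.7}
    - {"grip": 1, "roll": 6.7}
    - {"grip": 1, "roll": 6.6}

```text
invalid input at $.increments[0]: expected keys grip, x, y, z, roll
```

servo_tool:
  increments:
    - {"grip": 1, "y": -38}
    - {"grip": 1, "y": -38}
    - {"grip": 1, "y": -38}
    - {"grip": 1, "y": -38}
    - {"grip": 1, "y": -38}

```text
invalid input at $.increments[0]: expected keys grip, x, y, z, roll
```

```bash
python3 -c "
from h import *
st()"
```

```text
t 0.1 chest [-208.3 -646.4  230.5] yaw-rel 33.44 F [ 0.4  0.7 -0. ] gap 0.0856 gf 0.0
```

servo_tool:
  increments:
    - {"grip": 1, "x": 0, "y": 0, "z": 0, "roll": 6.7}
    - {"grip": 1, "x": 0, "y": 0, "z": 0, "roll": 6.7}
    - {"grip": 1, "x": 0, "y": 0, "z": 0, "roll": 6.7}
    - {"grip": 1, "x": 0, "y": 0, "z": 0, "roll": 6.7}
    - {"grip": 1, "x": 0, "y": 0, "z": 0, "roll": 6.6}

```text
clock: 0.52
tcp_pos: [0.2337, -0.525, 0.2308]
orientation: [-0.001, 0.996, -0.085, -0.0]
wrist_force: [0.4, 0.4, 0.4]
finger_gap: 0.0258
grip_force: 0.0
```

servo_tool:
  increments:
    - {"grip": 1, "x": 0, "y": -38, "z": 0, "roll": 0}
    - {"grip": 1, "x": 0, "y": -38, "z": 0, "roll": 0}
    - {"grip": 1, "x": 0, "y": -38, "z": 0, "roll": 0}
    - {"grip": 1, "x": 0, "y": -38, "z": 0, "roll": 0}
    - {"grip": 1, "x": 0, "y": -38, "z": 0, "roll": 0}

```text
clock: 0.93
tcp_pos: [0.2646, -0.3359, 0.2307]
orientation: [-0.0, 0.997, -0.082, -0.0]
wrist_force: [0.5, -0.1, 0.8]
finger_gap: -0.0001
grip_force: 0.0
```

```bash
python3 -c "
from h import *
st()"
```

```text
t 0.93 chest [-208.8 -455.   230.7] yaw-rel -0.0 F [ 0.5 -0.1  0.8] gap -0.0001 gf 0.0
```

servo_tool:
  increments:
    - {"grip": 1, "x": 5, "y": -38, "z": 1, "roll": 0}
    - {"grip": 1, "x": 5, "y": -38, "z": 1, "roll": 0}
    - {"grip": 1, "x": 5, "y": -38, "z": 1, "roll": 0}
    - {"grip": 1, "x": 5, "y": -38, "z": 1, "roll": 0}
    - {"grip": 1, "x": 5, "y": -38, "z": 1, "roll": 0}

```text
clock: 1.35
tcp_pos: [0.3204, -0.1527, 0.2261]
orientation: [-0.0, 0.997, -0.082, 0.0]
wrist_force: [0.5, 0.6, 0.7]
finger_gap: -0.0
grip_force: 0.0
```

servo_tool:
  increments:
    - {"grip": 1, "x": 5, "y": -38, "z": 2, "roll": 0}
    - {"grip": 1, "x": 5, "y": -38, "z": 2, "roll": 0}
    - {"grip": 1, "x": 5, "y": -38, "z": 2, "roll": 0}
    - {"grip": 1, "x": 5, "y": -38, "z": 2, "roll": 0}
    - {"grip": 1, "x": 5, "y": -38, "z": 2, "roll": 0}

```text
clock: 1.77
tcp_pos: [0.375, 0.0251, 0.2161]
orientation: [-0.003, 0.997, -0.076, 0.0]
wrist_force: [0.3, -0.6, 0.1]
finger_gap: 0.0001
grip_force: 0.0
```

```bash
python3 - <<'E'
from h import *
st()
for k in range(90,-11,-10):
    a=np.radians(k); r=80+8*(1-k/90); d=12+13*np.sin(max(a,0)); print(k,np.round([-105+r*np.cos(a)-d*np.sin(a),130+r*np.sin(a)+d*np.cos(a)],1))
E
```

```text
t 1.77 chest [-159.   -80.8  216.1] yaw-rel 0.71 F [ 0.3 -0.6  0.1] gap 0.0001 gf 0.0
90 [-130.  210.]
80 [-115.4  214. ]
70 [-99.8 215.1]
60 [-83.8 213.2]
50 [-68.1 208.1]
40 [-53.4 199.9]
30 [-40.3 188.7]
20 [-29.6 174.9]
10 [-21.7 159.2]
0 [-17. 142.]
-10 [-15.4 126.4]
```

servo_tool:
  increments:
    - {"grip": 1, "x": 15, "y": 0, "z": 1, "roll": 0}
    - {"grip": 1, "x": 15, "y": 0, "z": 1, "roll": 0}
    - {"grip": 1, "x": 15, "y": 0, "z": 0, "roll": 0}
    - {"grip": 1, "x": 15, "y": 0, "z": 0, "roll": 0}
    - {"grip": 1, "x": 16, "y": 0, "z": 2, "roll": 0}

```text
clock: 2.18
tcp_pos: [0.4483, 0.0116, 0.2112]
orientation: [-0.003, 0.997, -0.078, -0.003]
wrist_force: [-4.9, 1.4, -1.0]
finger_gap: 0.0001
grip_force: 2.0
```

servo_tool:
  increments:
    - {"grip": 1, "x": 15, "y": 0, "z": 5, "roll": 0}
    - {"grip": 1, "x": 14, "y": 0, "z": 8, "roll": 0}
    - {"grip": 1, "x": 12, "y": 0, "z": 11, "roll": 0}
    - {"grip": 1, "x": 10, "y": 0, "z": 13, "roll": 0}
    - {"grip": 1, "x": 0, "y": 0, "z": 0, "roll": 0}

```text
clock: 2.6
tcp_pos: [0.5004, 0.0028, 0.1724]
orientation: [-0.003, 0.997, -0.079, -0.002]
wrist_force: [-0.3, -0.1, 0.9]
finger_gap: -0.0001
grip_force: 0.0
```

```bash
python3 - <<'E'
from h import *
st(); shot("side","s2.png",(255,165,395,305),4.2)
E
```

```text
t 2.6 chest [-31.8 -82.2 172.4] yaw-rel 0.4 F [-0.3 -0.1  0.9] gap -0.0001 gf 0.0
```

View pics/s2.png

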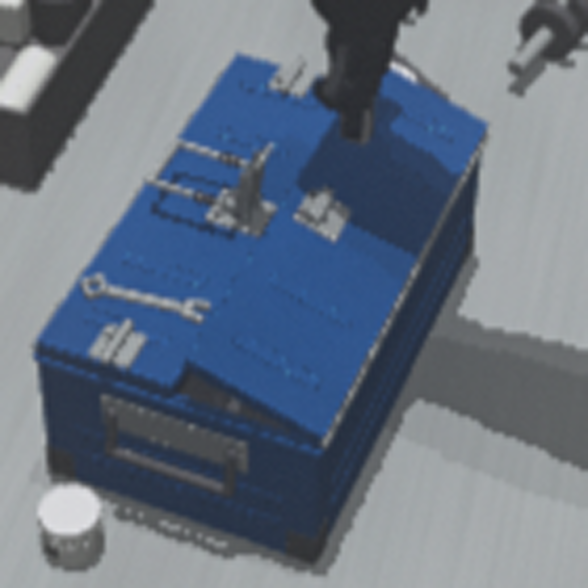

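The leaf is nearly down: the seam gap at its left end is about (190,370), so it stands roughly 10° open. I'll press it down to the stop.

servo_tool:
  increments:
    - {"grip": 1, "x": 5, "y": 0, "z": 10, "roll": 0}
    - {"grip": 1, "x": 3, "y": 0, "z": 10, "roll": 0}
    - {"grip": 1, "x": 0, "y": 0, "z": 8, "roll": 0}
    - {"grip": 1, "x": 0, "y": 0, "z": 4, "roll": 0}
    - {"grip": 1, "x": 0, "y": 0, "z": 2, "roll": 0}

```text
clock: 3.07
tcp_pos: [0.5091, 0.0016, 0.1419]
orientation: [-0.002, 0.997, -0.079, 0.001]
wrist_force: [-3.2, 0.7, 18.6]
finger_gap: -0.0001
grip_force: 9.1
```

servo_tool:
  increments:
    - {"grip": 1, "x": 0, "y": 0, "z": 0, "roll": 0}
    - {"grip": 1, "x": 0, "y": 0, "z": 0, "roll": 0}

```text
clock: 3.23
tcp_pos: [0.5091, 0.0016, 0.142]
orientation: [-0.002, 0.997, -0.079, 0.001]
wrist_force: [0.1, -0.3, 4.8]
finger_gap: -0.0001
grip_force: 2.4
```

```bash
python3 - <<'E'
from h import *
st()
E
```

```text
t 3.23 chest [-23.  -81.9 142. ] yaw-rel 0.41 F [ 0.1 -0.3  4.8] gap -0.0001 gf 2.3672664634432294
```

The leaf is shut: the tip presses at z 142.0 and carries load. Next I'll lift, open the fingers and move over the loop.

servo_tool:
  increments:
    - {"grip": 0.1, "x": 0, "y": 0, "z": -35, "roll": 0}
    - {"grip": 0.1, "x": 0, "y": 0, "z": -38, "roll": 0}
    - {"grip": 0.1, "x": 20, "y": 0, "z": -35, "roll": 0}
    - {"grip": 0.1, "x": 27, "y": -27, "z": 0, "roll": 0}
    - {"grip": 0.1, "x": 27, "y": -27, "z": 0, "roll": 0}

```text
clock: 3.65
tcp_pos: [0.5882, 0.0181, 0.2532]
orientation: [-0.012, 0.998, -0.059, 0.003]
wrist_force: [1.1, -0.9, -0.6]
finger_gap: 0.0602
grip_force: 0.0
```

servo_tool:
  increments:
    - {"grip": 0.1, "x": 27, "y": -28, "z": 0, "roll": 0}
    - {"grip": 0.1, "x": 0, "y": 0, "z": 0, "roll": 0}
    - {"grip": 0.1, "x": 0, "y": 0, "z": 0, "roll": 0}

```text
clock: 3.9
tcp_pos: [0.6156, 0.0313, 0.2488]
orientation: [-0.017, 0.999, -0.048, -0.001]
wrist_force: [-0.6, -0.0, 0.7]
finger_gap: 0.0766
grip_force: 0.0
```

```bash
python3 - <<'E'
from h import *
st()
E
```

```text
t 3.9 chest [ 77.2 -35.2 248.8] yaw-rel 3.97 F [-0.6 -0.   0.7] gap 0.0766 gf 0.0
```

servo_tool:
  increments:
    - {"grip": 0.1, "x": 0, "y": -5, "z": 0, "roll": 0}
    - {"grip": 0.1, "x": 0, "y": 0, "z": 0, "roll": 0}

```text
clock: 4.07
tcp_pos: [0.6144, 0.0339, 0.2506]
orientation: [-0.018, 0.999, -0.046, 0.0]
wrist_force: [0.5, -0.3, -0.6]
finger_gap: 0.0767
grip_force: 0.0
```

```bash
python3 - <<'E'
from h import *
st(); s=env.get_state(); print(s["joint_pos"].round(3),s["orientation"].round(4))
E
```

```text
t 4.07 chest [ 75.6 -32.8 250.6] yaw-rel 4.15 F [ 0.5 -0.3 -0.6] gap 0.0767 gf 0.0
[-0.093  0.389  0.201  1.384  0.037  3.141] [-1.830e-02  9.988e-01 -4.610e-02  1.000e-04]
```

Joint 6 is at its limit (3.14), so I'll turn the tool half a turn back for the equivalent grasp. Tool x, y then become chest -x, +y.

servo_tool:
  increments:
    - {"grip": 0.1, "x": 0, "y": 0, "z": 0, "roll": -7}
    - {"grip": 0.1, "x": 0, "y": 0, "z": 0, "roll": -7}
    - {"grip": 0.1, "x": 0, "y": 0, "z": 0, "roll": -7}
    - {"grip": 0.1, "x": 0, "y": 0, "z": 0, "roll": -7}
    - {"grip": 0.1, "x": 0, "y": 0, "z": 0, "roll": -7}

```text
clock: 4.48
tcp_pos: [0.6144, 0.0334, 0.2515]
orientation: [-0.017, 0.966, 0.259, 0.006]
wrist_force: [0.9, -0.7, 0.2]
finger_gap: 0.0768
grip_force: 0.0
```

servo_tool:
  increments:
    - {"grip": 0.1, "x": 0, "y": 0, "z": 0, "roll": -7}
    - {"grip": 0.1, "x": 0, "y": 0, "z": 0, "roll": -7}
    - {"grip": 0.1, "x": 0, "y": 0, "z": 0, "roll": -7}
    - {"grip": 0.1, "x": 0, "y": 0, "z": 0, "roll": -7}
    - {"grip": 0.1, "x": 0, "y": 0, "z": 0, "roll": -7}

```text
clock: 4.9
tcp_pos: [0.6145, 0.0334, 0.2515]
orientation: [-0.014, 0.843, 0.537, 0.011]
wrist_force: [-0.4, 0.6, 0.4]
finger_gap: 0.0769
grip_force: 0.0
```

servo_tool:
  increments:
    - {"grip": 0.1, "x": 0, "y": 0, "z": 0, "roll": -7}
    - {"grip": 0.1, "x": 0, "y": 0, "z": 0, "roll": -7}
    - {"grip": 0.1, "x": 0, "y": 0, "z": 0, "roll": -7}
    - {"grip": 0.1, "x": 0, "y": 0, "z": 0, "roll": -7}
    - {"grip": 0.1, "x": 0, "y": 0, "z": 0, "roll": -7}

```text
clock: 5.32
tcp_pos: [0.6145, 0.0334, 0.2515]
orientation: [-0.01, 0.643, 0.766, 0.015]
wrist_force: [-0.1, 0.7, -0.5]
finger_gap: 0.0768
grip_force: 0.0
```

servo_tool:
  increments:
    - {"grip": 0.1, "x": 0, "y": 0, "z": 0, "roll": -7}
    - {"grip": 0.1, "x": 0, "y": 0, "z": 0, "roll": -7}
    - {"grip": 0.1, "x": 0, "y": 0, "z": 0, "roll": -7}
    - {"grip": 0.1, "x": 0, "y": 0, "z": 0, "roll": -7}
    - {"grip": 0.1, "x": 0, "y": 0, "z": 0, "roll": -7}

```text
clock: 5.73
tcp_pos: [0.6144, 0.0334, 0.2515]
orientation: [-0.005, 0.382, 0.924, 0.017]
wrist_force: [-0.8, -0.5, 0.4]
finger_gap: 0.0768
grip_force: 0.0
```

servo_tool:
  increments:
    - {"grip": 0.1, "x": 0, "y": 0, "z": 0, "roll": -7}
    - {"grip": 0.1, "x": 0, "y": 0, "z": 0, "roll": -7}
    - {"grip": 0.1, "x": 0, "y": 0, "z": 0, "roll": -7}
    - {"grip": 0.1, "x": 0, "y": 0, "z": 0, "roll": -7}
    - {"grip": 0.1, "x": 0, "y": 0, "z": 0, "roll": -7}

```text
clock: 6.15
tcp_pos: [0.6144, 0.0334, 0.2515]
orientation: [0.0, 0.087, 0.996, 0.018]
wrist_force: [-0.3, -0.4, 0.4]
finger_gap: 0.0773
grip_force: 0.0
```

```bash
python3 - <<'E'
from h import *
st(); s=env.get_state(); print(s["joint_pos"].round(3),s["orientation"].round(4))
E
```

```text
t 6.15 chest [ 75.8 -33.3 251.5] yaw-rel 179.46 F [-0.3 -0.4  0.4] gap 0.0773 gf 0.0
[-0.094  0.387  0.201  1.384  0.036  0.08 ] [2.00e-04 8.70e-02 9.96e-01 1.82e-02]
```

servo_tool:
  increments:
    - {"grip": 0.1, "x": -2, "y": 15, "z": 0, "roll": 0}
    - {"grip": 0.1, "x": 0, "y": 15, "z": 0, "roll": 0}
    - {"grip": 0.1, "x": 0, "y": 0, "z": 30, "roll": 0}
    - {"grip": 0.1, "x": 0, "y": 0, "z": 30, "roll": 0}
    - {"grip": 0.1, "x": 0, "y": 0, "z": 14, "roll": 0}

```text
clock: 6.57
tcp_pos: [0.6215, 0.0674, 0.1749]
orientation: [-0.002, 0.09, 0.996, 0.018]
wrist_force: [-0.3, -0.0, -0.4]
finger_gap: 0.0769
grip_force: 0.0
```

servo_tool:
  increments:
    - {"grip": 0.1, "x": 0, "y": 0, "z": 15, "roll": 0}
    - {"grip": 0.1, "x": 0, "y": 0, "z": 0, "roll": 0}

```text
clock: 6.73
tcp_pos: [0.6208, 0.0676, 0.1595]
orientation: [-0.003, 0.09, 0.996, 0.018]
wrist_force: [-1.1, 0.2, -0.8]
finger_gap: 0.0767
grip_force: 0.0
```

```bash
python3 - <<'E'
from h import *
st(); shot("side","s3.png",(270,165,370,265),6)
E
```

```text
t 6.73 chest [ 76.5   1.5 159.5] yaw-rel 179.08 F [-1.1  0.2 -0.8] gap 0.0767 gf 0.0
```

View pics/s3.png

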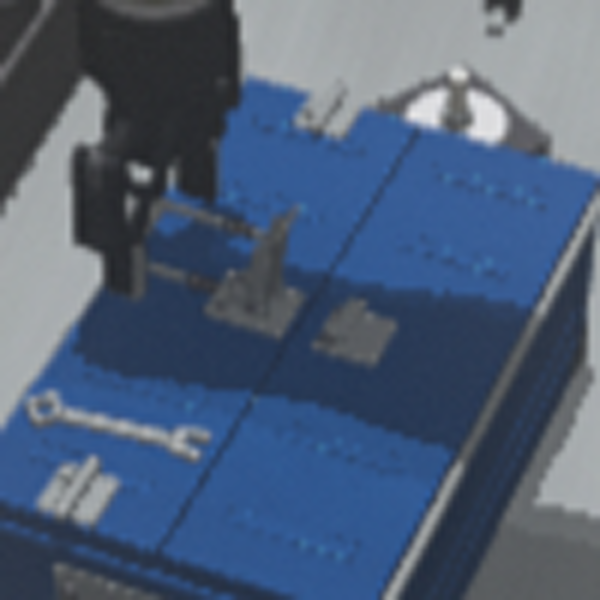

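The leaf lies flat (the seam is closed). The open fingers straddle the two legs at about (150,265) and (160,210). Now I'll pinch.

servo_tool:
  increments:
    - {"grip": 0.6, "x": 0, "y": 0, "z": 0, "roll": 0}
    - {"grip": 0.6, "x": 0, "y": 0, "z": 0, "roll": 0}
    - {"grip": 0.6, "x": 0, "y": 0, "z": 0, "roll": 0}
    - {"grip": 0.6, "x": 0, "y": 0, "z": 0, "roll": 0}
  grip_force: 30

```text
clock: 7.12
tcp_pos: [0.6243, 0.065, 0.1646]
orientation: [0.001, 0.09, 0.996, 0.017]
wrist_force: [0.3, -4.2, 2.6]
finger_gap: 0.0486
grip_force: 30.9
```

```bash
python3 - <<'E'
from h import *
st()
for k in range(180,39,-20):
    a=np.radians(k-3); print(k,np.round([-52*np.cos(a),52*np.sin(a)],1)-np.round([52,2.7],1))
E
```

```text
t 7.12 chest [ 80.3  -0.5 164.6] yaw-rel 179.06 F [ 0.3 -4.2  2.6] gap 0.0486 gf 30.86588580161333
180 [-0.1  0. ]
160 [-4.1 17.6]
140 [-14.   32.8]
120 [-28.4  43.6]
100 [-45.7  48.9]
80 [-63.7  48. ]
60 [-80.3  40.9]
40 [-93.5  28.6]
```

servo_tool:
  increments:
    - {"grip": 0.6, "x": 2, "y": 0, "z": -9.5, "roll": 0}
    - {"grip": 0.6, "x": 3, "y": 0, "z": -9, "roll": 0}
    - {"grip": 0.6, "x": 4.5, "y": 0, "z": -8.5, "roll": 0}
    - {"grip": 0.6, "x": 6, "y": 0, "z": -7.5, "roll": 0}
    - {"grip": 0.6, "x": 0, "y": 0, "z": 0, "roll": 0}

```text
clock: 7.53
tcp_pos: [0.6076, 0.0673, 0.1997]
orientation: [0.001, 0.09, 0.996, 0.018]
wrist_force: [0.4, -4.2, -1.1]
finger_gap: 0.047
grip_force: 31.8
```

```bash
python3 - <<'E'
from h import *
st(); 
E
```

```text
t 7.53 chest [ 63.4  -1.  199.7] yaw-rel 179.16 F [ 0.4 -4.2 -1.1] gap 0.047 gf 31.77742799569387
```

servo_tool:
  increments:
    - {"grip": 0.6, "x": 7, "y": 0, "z": -6, "roll": 0}
    - {"grip": 0.6, "x": 8, "y": 0, "z": -5, "roll": 0}
    - {"grip": 0.6, "x": 9, "y": 0, "z": -3.5, "roll": 0}
    - {"grip": 0.6, "x": 9.5, "y": 0, "z": -2, "roll": 0}
    - {"grip": 0.6, "x": 0, "y": 0, "z": 0, "roll": 0}

```text
clock: 7.95
tcp_pos: [0.5727, 0.0739, 0.2146]
orientation: [-0.001, 0.089, 0.996, 0.019]
wrist_force: [-0.5, 0.4, 0.6]
finger_gap: 0.0342
grip_force: 0.0
```

```bash
python3 - <<'E'
from h import *
st(); shot("side","s4.png",(270,165,370,265),6)
E
```

```text
t 7.95 chest [ 2.800e+01 -2.000e-01  2.146e+02] yaw-rel 179.2 F [-0.5  0.4  0.6] gap 0.0342 gf 0.0
```

View pics/s4.png

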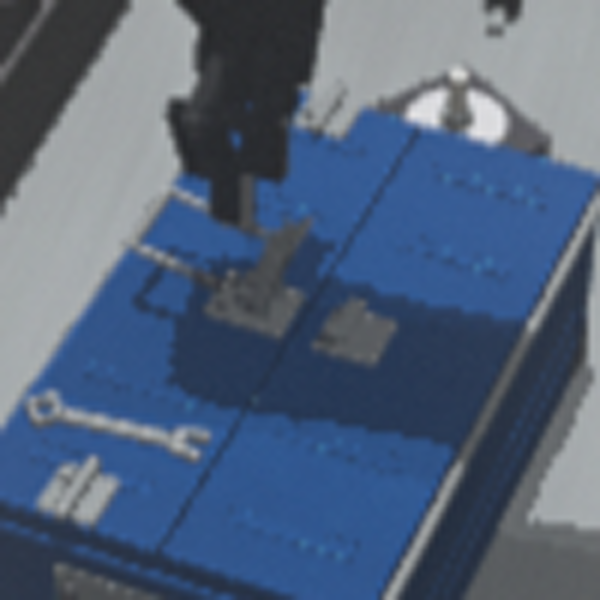

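The pinch was too near the fingertips: the legs slipped out (gap 34 mm) and the loop fell back, with its legs now at about (135,245) and (180,195). I'll regrip about 10 mm deeper.

servo_tool:
  increments:
    - {"grip": 0.1, "x": 0, "y": 0, "z": -25, "roll": 0}
    - {"grip": 0.1, "x": -25, "y": -2, "z": 0, "roll": 0}
    - {"grip": 0.1, "x": -25, "y": -2, "z": 0, "roll": 0}
    - {"grip": 0.1, "x": 0, "y": 0, "z": 0, "roll": 0}
    - {"grip": 0.1, "x": 0, "y": 0, "z": 0, "roll": 0}

```text
clock: 8.42
tcp_pos: [0.6239, 0.0589, 0.2374]
orientation: [-0.001, 0.09, 0.996, 0.018]
wrist_force: [-1.3, 1.0, 1.0]
finger_gap: 0.0766
grip_force: 0.0
```

```bash
python3 - <<'E'
from h import *
st()
E
```

```text
t 8.42 chest [ 80.9  -6.6 237.4] yaw-rel 179.11 F [-1.3  1.   1. ] gap 0.0766 gf 0.0
```

servo_tool:
  increments:
    - {"grip": 0.1, "x": 2, "y": 2.5, "z": 30, "roll": 0}
    - {"grip": 0.1, "x": 0, "y": 0, "z": 30, "roll": 0}
    - {"grip": 0.1, "x": 0, "y": 0, "z": 15, "roll": 0}
    - {"grip": 0.1, "x": 0, "y": 0, "z": 9, "roll": 0}
    - {"grip": 0.1, "x": 0, "y": 0, "z": 0, "roll": 0}

```text
clock: 8.83
tcp_pos: [0.6198, 0.0654, 0.1524]
orientation: [-0.003, 0.09, 0.996, 0.018]
wrist_force: [-0.1, 0.2, -0.3]
finger_gap: 0.0769
grip_force: 0.0
```

servo_tool:
  increments:
    - {"grip": 0.6, "x": 0, "y": 0, "z": 0, "roll": 0}
    - {"grip": 0.6, "x": 0, "y": 0, "z": 0, "roll": 0}
    - {"grip": 0.6, "x": 0, "y": 0, "z": 0, "roll": 0}
    - {"grip": 0.6, "x": 0, "y": 0, "z": 0, "roll": 0}
  grip_force: 30

```text
clock: 9.17
tcp_pos: [0.623, 0.065, 0.1565]
orientation: [0.001, 0.09, 0.996, 0.018]
wrist_force: [0.6, 0.4, 0.5]
finger_gap: 0.0485
grip_force: 30.9
```

```bash
python3 - <<'E'
from h import *
st()
E
```

```text
t 9.17 chest [ 79.   -0.7 156.5] yaw-rel 179.15 F [0.6 0.4 0.5] gap 0.0485 gf 30.85341051220894
```

servo_tool:
  increments:
    - {"grip": 0.6, "x": 1.5, "y": 0, "z": -9.5, "roll": 0}
    - {"grip": 0.6, "x": 3, "y": 0, "z": -9, "roll": 0}
    - {"grip": 0.6, "x": 4.5, "y": 0, "z": -8.5, "roll": 0}
    - {"grip": 0.6, "x": 6, "y": 0, "z": -7.5, "roll": 0}
    - {"grip": 0.6, "x": 0, "y": 0, "z": 0, "roll": 0}

```text
clock: 9.58
tcp_pos: [0.6051, 0.0672, 0.1907]
orientation: [-0.001, 0.089, 0.996, 0.019]
wrist_force: [-1.5, 3.8, -5.0]
finger_gap: 0.0492
grip_force: 34.0
```

```bash
python3 - <<'E'
from h import *
st()
E
```

```text
t 9.58 chest [ 61.   -1.4 190.7] yaw-rel 179.19 F [-1.5  3.8 -5. ] gap 0.0492 gf 33.98609094321728
```

servo_tool:
  increments:
    - {"grip": 0.6, "x": 7, "y": 0, "z": -6.5, "roll": 0}
    - {"grip": 0.6, "x": 8, "y": 0, "z": -5, "roll": 0}
    - {"grip": 0.6, "x": 9, "y": 0, "z": -3.5, "roll": 0}
    - {"grip": 0.6, "x": 9.5, "y": 0, "z": -2, "roll": 0}
    - {"grip": 0.6, "x": 0, "y": 0, "z": 0, "roll": 0}

```text
clock: 10.0
tcp_pos: [0.5725, 0.0723, 0.2073]
orientation: [0.0, 0.09, 0.996, 0.018]
wrist_force: [-0.1, 3.3, -4.8]
finger_gap: 0.0483
grip_force: 33.2
```

```bash
python3 - <<'E'
from h import *
st()
E
```

```text
t 10.0 chest [ 28.   -1.8 207.3] yaw-rel 179.17 F [-0.1  3.3 -4.8] gap 0.0483 gf 33.17101031541824
```

servo_tool:
  increments:
    - {"grip": 0.6, "x": 9.5, "y": 0, "z": 0.5, "roll": 0}
    - {"grip": 0.6, "x": 9.5, "y": 0, "z": 2, "roll": 0}
    - {"grip": 0.6, "x": 9, "y": 0, "z": 3.5, "roll": 0}
    - {"grip": 0.6, "x": 8.5, "y": 0, "z": 5, "roll": 0}
    - {"grip": 0.6, "x": 0, "y": 0, "z": 0, "roll": 0}

```text
clock: 10.42
tcp_pos: [0.5387, 0.0784, 0.1983]
orientation: [0.003, 0.09, 0.996, 0.018]
wrist_force: [-0.4, 1.6, 6.7]
finger_gap: 0.0487
grip_force: 34.5
```

```bash
python3 - <<'E'
from h import *
st(); shot("side","s5.png",(270,165,370,265),6)
E
```

```text
t 10.42 chest [ -6.3  -1.3 198.3] yaw-rel 179.12 F [-0.4  1.6  6.7] gap 0.0487 gf 34.53756898641586
```

View pics/s5.png

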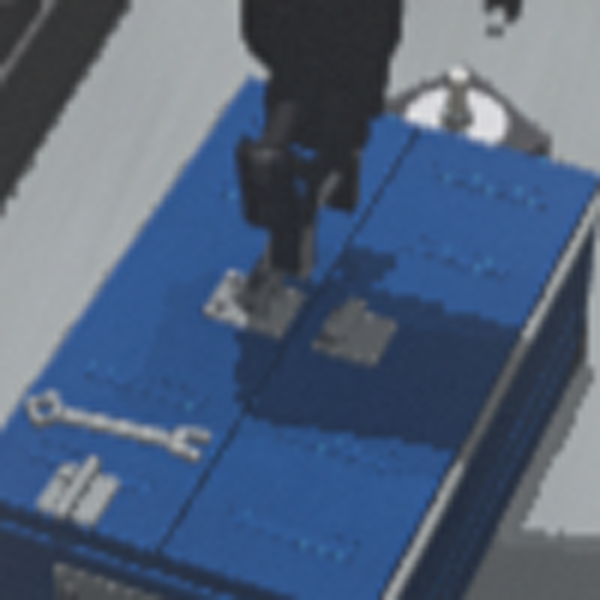

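The loop is pinched and past upright: the fingertips are at about (290,270) on the robot's side of the lever. Next I'll lower it towards the keeper, pulling slightly towards the robot.

servo_tool:
  increments:
    - {"grip": 0.6, "x": 10, "y": 0, "z": 6, "roll": 0}
    - {"grip": 0.6, "x": 9.5, "y": 0, "z": 10, "roll": 0}
    - {"grip": 0.6, "x": 5.5, "y": 0, "z": 9, "roll": 0}
    - {"grip": 0.6, "x": 4, "y": 0, "z": 9, "roll": 0}
    - {"grip": 0.6, "x": 0, "y": 0, "z": 0, "roll": 0}

```text
clock: 10.88
tcp_pos: [0.5099, 0.0842, 0.1616]
orientation: [0.001, 0.09, 0.996, 0.017]
wrist_force: [1.2, -3.3, -0.5]
finger_gap: 0.0487
grip_force: 31.0
```

```bash
python3 - <<'E'
from h import *
st()
E
```

```text
t 10.88 chest [-35.7  -0.3 161.6] yaw-rel 179.1 F [ 1.2 -3.3 -0.5] gap 0.0487 gf 30.98686035722494
```

servo_tool:
  increments:
    - {"grip": 0.6, "x": 1.5, "y": 0, "z": 5, "roll": 0}
    - {"grip": 0.6, "x": 1, "y": 0, "z": 5, "roll": 0}
    - {"grip": 0.6, "x": 0, "y": 0, "z": 4, "roll": 0}
    - {"grip": 0.6, "x": 0, "y": 0, "z": 0, "roll": 0}

```text
clock: 11.22
tcp_pos: [0.508, 0.085, 0.1474]
orientation: [0.0, 0.09, 0.996, 0.017]
wrist_force: [0.6, -4.9, 0.9]
finger_gap: 0.0486
grip_force: 30.9
```

```bash
python3 - <<'E'
from h import *
st(); shot("side","s6.png",(270,165,370,265),6)
E
```

```text
t 11.22 chest [-3.770e+01  1.000e-01  1.474e+02] yaw-rel 179.09 F [ 0.6 -4.9  0.9] gap 0.0486 gf 30.86209835484624
```

View pics/s6.png

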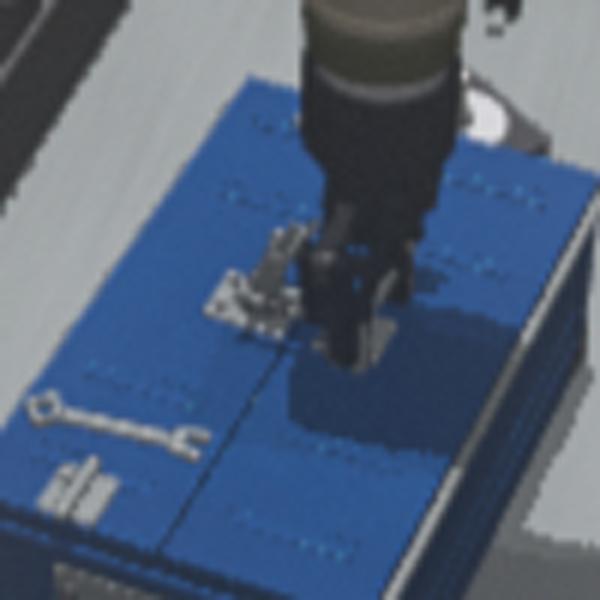

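The lever has tipped towards the robot and the gripper is holding the bar over the leaf, short of the keeper at about (355,350). I'll release so the bar drops on the robot's side of the lip, then lift.

servo_tool:
  increments:
    - {"grip": 0.6, "x": 0, "y": 0, "z": 2, "roll": 0}
    - {"grip": 0.1, "x": 0, "y": 0, "z": 0, "roll": 0}
    - {"grip": 0.1, "x": 0, "y": 0, "z": 0, "roll": 0}
    - {"grip": 0.1, "x": 0, "y": 0, "z": 0, "roll": 0}
    - {"grip": 0.1, "x": 0, "y": 0, "z": 0, "roll": 0}

```text
clock: 11.68
tcp_pos: [0.5073, 0.0865, 0.1457]
orientation: [-0.0, 0.09, 0.996, 0.019]
wrist_force: [-1.0, 1.1, -0.5]
finger_gap: 0.0767
grip_force: 0.0
```

servo_tool:
  increments:
    - {"grip": 0.1, "x": 0, "y": 0, "z": -20, "roll": 0}
    - {"grip": 0.1, "x": 2, "y": 0, "z": -38, "roll": 0}
    - {"grip": 1, "x": 5, "y": 0, "z": -20, "roll": 0}
    - {"grip": 1, "x": 5, "y": 0, "z": 0, "roll": 0}
    - {"grip": 1, "x": 0, "y": 0, "z": 0, "roll": 0}

```text
clock: 12.1
tcp_pos: [0.4955, 0.0859, 0.225]
orientation: [0.001, 0.089, 0.996, 0.019]
wrist_force: [-0.6, 1.0, -0.9]
finger_gap: 0.0416
grip_force: 0.0
```

servo_tool:
  increments:
    - {"grip": 1, "x": 0, "y": 0, "z": 0, "roll": 0}
    - {"grip": 1, "x": 0, "y": 0, "z": 0, "roll": 0}
    - {"grip": 1, "x": 0, "y": 0, "z": 0, "roll": 0}

```text
clock: 12.35
tcp_pos: [0.4947, 0.0856, 0.2223]
orientation: [-0.001, 0.09, 0.996, 0.018]
wrist_force: [-0.0, -0.0, 0.0]
finger_gap: 0.0035
grip_force: 0.0
```

```bash
python3 - <<'E'
from h import *
st()
a=env.read_camera("side")[:,:,::-1];np.save("a.npy",a)
b=env.read_camera("top")[:,:,::-1]
u=proj("side",tw((-10,0,160))).astype(int); v=proj("top",tw((-10,0,160))).astype(int)
f=lambda im,c:cv2.resize(im[c[1]-30:c[1]+30,c[0]-25:c[0]+25],None,fx=7.9,fy=7.9,interpolation=cv2.INTER_CUBIC)
cv2.imwrite("pics/m.png",np.hstack([f(a,u),f(b,v)])); print(u,v)
E
```

```text
t 12.35 chest [-50.9  -1.5 222.3] yaw-rel 179.15 F [-0. -0.  0.] gap 0.0035 gf 0.0
[322 215] [289 187]
```

Shut fingers now go down on the robot's side of the lever, then push it slowly to about upright.

servo_tool:
  increments:
    - {"grip": 1, "x": 0, "y": 0, "z": 24, "roll": 0}
    - {"grip": 1, "x": 0, "y": 0, "z": 20, "roll": 0}
    - {"grip": 1, "x": -8, "y": 0, "z": 0, "roll": 0}
    - {"grip": 1, "x": -8, "y": 0, "z": 0, "roll": 0}
    - {"grip": 1, "x": -8, "y": 0, "z": -1, "roll": 0}

```text
clock: 12.87
tcp_pos: [0.5205, 0.0826, 0.1813]
orientation: [0.0, 0.09, 0.996, 0.018]
wrist_force: [0.4, -0.4, -0.2]
finger_gap: -0.0002
grip_force: 0.0
```

servo_tool:
  increments:
    - {"grip": 1, "x": -4, "y": 0, "z": -3, "roll": 0}
    - {"grip": 1, "x": -4, "y": 0, "z": -3, "roll": 0}
    - {"grip": 1, "x": -4, "y": 0, "z": -3, "roll": 0}
    - {"grip": 1, "x": -4, "y": 0, "z": -2, "roll": 0}
    - {"grip": 1, "x": 0, "y": 0, "z": 0, "roll": 0}

```text
clock: 13.28
tcp_pos: [0.5359, 0.0794, 0.1925]
orientation: [0.001, 0.09, 0.996, 0.018]
wrist_force: [0.3, 0.7, 0.2]
finger_gap: -0.0
grip_force: 0.0
```

```bash
python3 - <<'E'
from h import *
st()
E
```

```text
t 13.28 chest [ -9.3  -0.8 192.5] yaw-rel 179.14 F [0.3 0.7 0.2] gap -0.0 gf 0.03735372717869723
```

servo_tool:
  increments:
    - {"grip": 1, "x": -5, "y": 0, "z": -1, "roll": 0}
    - {"grip": 1, "x": -5, "y": 0, "z": -1, "roll": 0}
    - {"grip": 1, "x": -5, "y": 0, "z": 0, "roll": 0}
    - {"grip": 1, "x": -5, "y": 0, "z": 0, "roll": 0}
    - {"grip": 1, "x": -5, "y": 0, "z": 0, "roll": 0}

```text
clock: 13.7
tcp_pos: [0.56, 0.0749, 0.1935]
orientation: [0.0, 0.09, 0.996, 0.018]
wrist_force: [-1.6, 1.0, 0.9]
finger_gap: 0.0002
grip_force: 0.6
```

servo_tool:
  increments:
    - {"grip": 1, "x": -4, "y": 0, "z": 0, "roll": 0}
    - {"grip": 1, "x": -4, "y": 0, "z": 1, "roll": 0}
    - {"grip": 1, "x": 0, "y": 0, "z": 0, "roll": 0}

```text
clock: 13.95
tcp_pos: [0.5681, 0.0734, 0.1921]
orientation: [0.0, 0.09, 0.996, 0.018]
wrist_force: [0.3, 0.1, -0.3]
finger_gap: -0.0003
grip_force: 0.0
```

```bash
python3 - <<'E'
from h import *
st()
E
```

```text
t 13.95 chest [ 23.5  -1.4 192.1] yaw-rel 179.13 F [ 0.3  0.1 -0.3] gap -0.0003 gf 4.5068780255990456e-05
```

servo_tool:
  increments:
    - {"grip": 1, "x": 10, "y": 0, "z": 0, "roll": 0}
    - {"grip": 1, "x": 5, "y": 0, "z": -35, "roll": 0}
    - {"grip": 1, "x": 0, "y": 20, "z": -40, "roll": 0}
    - {"grip": 1, "x": 0, "y": -40, "z": -40, "roll": 0}
    - {"grip": 1, "x": 0, "y": -40, "z": 0, "roll": 0}

```text
clock: 14.37
tcp_pos: [0.5461, 0.0246, 0.299]
orientation: [0.006, 0.086, 0.996, 0.018]
wrist_force: [1.1, -0.9, -0.3]
finger_gap: 0.0
grip_force: 0.0
```

```bash
python3 - <<'E'
from h import *
st()
a=env.read_camera("side")[:,:,::-1]; b=env.read_camera("top")[:,:,::-1]
u=proj("side",tw((-5,0,160))).astype(int); v=proj("top",tw((-5,0,160))).astype(int)
f=lambda im,c:cv2.resize(im[c[1]-28:c[1]+28,c[0]-19:c[0]+19],None,fx=10.5,fy=10.5,interpolation=cv2.INTER_CUBIC)
cv2.imwrite("pics/m2.png",np.hstack([f(a,u),f(b,v)])); print(u,v)
E
```

```text
t 14.37 chest [  9.8 -53.2 299. ] yaw-rel 179.53 F [ 1.1 -0.9 -0.3] gap 0.0 gf 0.0
[321 214] [290 185]
```

View pics/m2.png

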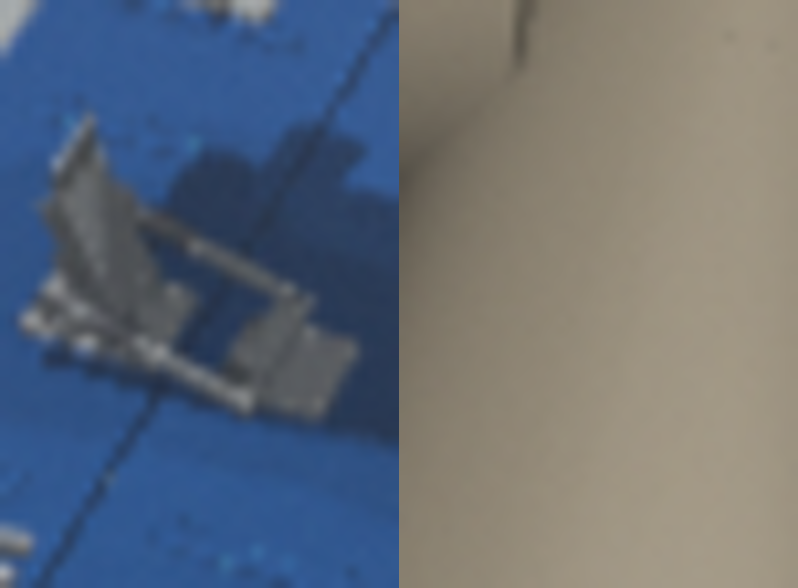

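The side half shows the lever leaning away from the robot and the loop reaching the keeper, with its bar corners at about (305,297) and (250,405). I'll work out whether the bar sits under the lip by casting rays onto the planes of the legs.

```bash
python3 - <<'E'
from h import *
for (x,y),Y in(((305,297),-22.5),((250,403),22.5),((92,118),0)):
    o,d=ray("side",x/10.5+302-.45,y/10.5+186-.45); oc=tc(o); dc=tc(o+d)-oc
    print(Y,(oc+dc*(Y-oc[1])/dc[1]).round(1))
for n,p in(("lip edge R",(-30,-15,154)),("lip edge L",(-30,15,154)),("footcornR",(-39,-17,143.5)),("footcornL",(-39,17,143.5)),("barR seat",(-26.5,-22.5,146.5)),("barL seat",(-26.5,22.5,146.5)),("barR on lip",(-26.5,-22.5,157)),("barL on lip",(-26.5,22.5,157))):
    print(n,((proj("side",tw(p))-[302-.45,186-.45])*10.5).round())
E
```

```text
-22.5 [-26.2 -22.5 152.1]
22.5 [-27.8  22.5 150.2]
0 [ 31.3   0.  219.7]
lip edge R [308. 312.]
lip edge L [268. 379.]
footcornR [338. 342.]
footcornL [293. 418.]
barR seat [306. 311.]
barL seat [246. 411.]
barR on lip [306. 285.]
barL on lip [246. 385.]
```

The bar corners come out at x about -27 and z about 150, so the bar is at the lip in x, nearer seat height (146.5) than on top of the lip (157). The bar isn't visible across the keeper, which fits it being hidden underneath. I'll press on and watch the force: several newtons means it is hooked.

servo_tool:
  increments:
    - {"grip": 1, "x": 5, "y": 25, "z": 0, "roll": 0}
    - {"grip": 1, "x": 0, "y": 24, "z": 0, "roll": 0}
    - {"grip": 1, "x": 0, "y": 0, "z": 40, "roll": 0}
    - {"grip": 1, "x": 0, "y": 0, "z": 38, "roll": 0}
    - {"grip": 1, "x": 0, "y": 0, "z": 26, "roll": 0}

```text
clock: 14.88
tcp_pos: [0.5462, 0.0763, 0.187]
orientation: [-0.001, 0.089, 0.996, 0.018]
wrist_force: [0.7, 0.6, -1.1]
finger_gap: 0.0002
grip_force: 0.0
```

servo_tool:
  increments:
    - {"grip": 1, "x": 0, "y": 0, "z": 0, "roll": 0}
    - {"grip": 1, "x": 0, "y": 0, "z": 0, "roll": 0}

```text
clock: 15.05
tcp_pos: [0.546, 0.0757, 0.1889]
orientation: [-0.002, 0.09, 0.996, 0.018]
wrist_force: [0.8, -0.0, -0.5]
finger_gap: 0.0004
grip_force: 0.0
```

```bash
python3 - <<'E'
from h import *
st()
E
```

```text
t 15.05 chest [  1.3  -2.8 188.9] yaw-rel 179.15 F [ 0.8 -0.  -0.5] gap 0.0004 gf 0.0
```

servo_tool:
  increments:
    - {"grip": 1, "x": -10, "y": 2, "z": -2, "roll": 0}
    - {"grip": 1, "x": -10, "y": 0, "z": -1, "roll": 0}
    - {"grip": 1, "x": -8, "y": 0, "z": 0, "roll": 0}
    - {"grip": 1, "x": -6, "y": 0, "z": 2, "roll": 0}
    - {"grip": 1, "x": 0, "y": 0, "z": 0, "roll": 0}

```text
clock: 15.47
tcp_pos: [0.5826, 0.071, 0.1919]
orientation: [0.001, 0.09, 0.996, 0.018]
wrist_force: [0.6, -0.3, -0.1]
finger_gap: 0.0002
grip_force: 0.0
```

servo_tool:
  increments:
    - {"grip": 1, "x": -5, "y": 0, "z": 2, "roll": 0}
    - {"grip": 1, "x": 0, "y": 0, "z": 0, "roll": 0}

```text
clock: 15.63
tcp_pos: [0.5865, 0.0703, 0.189]
orientation: [0.0, 0.09, 0.996, 0.018]
wrist_force: [-0.7, -0.4, -0.5]
finger_gap: 0.0002
grip_force: 0.4
```

```bash
python3 - <<'E'
from h import *
st(); print(RC.T@env.get_state()["wrist_force"][:2])
E
```

```text
t 15.63 chest [ 42.1  -1.4 189. ] yaw-rel 179.13 F [-0.7 -0.4 -0.5] gap 0.0002 gf 0.3918645833618939
[-0.64927516 -0.464121  ]
```

servo_tool:
  increments:
    - {"grip": 1, "x": -5, "y": 0, "z": 4, "roll": 0}
    - {"grip": 1, "x": -5, "y": 0, "z": 4, "roll": 0}
    - {"grip": 1, "x": -4, "y": 0, "z": 5, "roll": 0}
    - {"grip": 1, "x": -3, "y": 0, "z": 5, "roll": 0}

```text
clock: 15.97
tcp_pos: [0.6037, 0.0679, 0.1706]
orientation: [0.0, 0.09, 0.996, 0.018]
wrist_force: [-0.8, -0.1, -0.6]
finger_gap: -0.0001
grip_force: 0.3
```

servo_tool:
  increments:
    - {"grip": 1, "x": -3, "y": 0, "z": 6, "roll": 0}
    - {"grip": 1, "x": -2, "y": 0, "z": 6, "roll": 0}

```text
clock: 16.13
tcp_pos: [0.6082, 0.0676, 0.1599]
orientation: [0.0, 0.09, 0.996, 0.018]
wrist_force: [-19.2, -0.0, 50.9]
finger_gap: -0.0001
grip_force: 27.5
```

servo_tool:
  increments:
    - {"grip": 1, "x": 0, "y": 0, "z": 2, "roll": 0}
    - {"grip": 1, "x": 0, "y": 0, "z": 2, "roll": 0}

```text
clock: 16.3
tcp_pos: [0.6082, 0.0677, 0.1602]
orientation: [0.002, 0.09, 0.996, 0.018]
wrist_force: [-15.6, -1.6, 39.8]
finger_gap: -0.0002
grip_force: 21.0
```

```bash
python3 - <<'E'
from h import *
st()
E
```

```text
t 16.3 chest [ 63.9  -0.5 160.2] yaw-rel 179.15 F [-15.6  -1.6  39.8] gap -0.0002 gf 21.02039470919408
```

The lever is down on its stop: the tip stopped at z 160 with the force rising. I'll lift off, clear the view and check by colour mask that the loop's left leg runs down under the lip.

servo_tool:
  increments:
    - {"grip": 1, "x": 0, "y": 0, "z": -10, "roll": 0}
    - {"grip": 1, "x": 0, "y": 0, "z": -30, "roll": 0}
    - {"grip": 1, "x": 0, "y": 0, "z": -40, "roll": 0}
    - {"grip": 1, "x": 0, "y": -35, "z": -30, "roll": 0}
    - {"grip": 1, "x": 0, "y": -38, "z": 0, "roll": 0}

```text
clock: 16.72
tcp_pos: [0.5984, -0.0038, 0.2663]
orientation: [0.006, 0.087, 0.996, 0.018]
wrist_force: [0.6, -0.6, 0.7]
finger_gap: 0.0001
grip_force: 0.0
```

servo_tool:
  increments:
    - {"grip": 1, "x": 0, "y": -38, "z": 0, "roll": 0}
    - {"grip": 1, "x": 0, "y": -38, "z": 0, "roll": 0}
    - {"grip": 1, "x": 0, "y": -38, "z": 0, "roll": 0}
    - {"grip": 1, "x": 0, "y": -38, "z": 0, "roll": 0}
    - {"grip": 1, "x": 0, "y": -38, "z": 0, "roll": 0}

```text
clock: 17.13
tcp_pos: [0.5609, -0.1933, 0.2525]
orientation: [0.0, 0.09, 0.996, 0.018]
wrist_force: [0.6, 0.9, 0.4]
finger_gap: 0.0003
grip_force: 0.0
```

```bash
python3 - <<'E'
from h import *
st(); a=np.mean([env.read_camera("side").astype(float) for _ in range(3)],0); cv2.imwrite("pics/f.png",a[:,:,::-1])
# blueness = B-R ; leg is grey -> low. Scan vertically about predicted leg at several x (left leg, y=22.5)
blu=(a[:,:,2]-a[:,:,0]).astype(np.float32)
for x in(-5,-10,-15,-20,-25,-30):
    def pr(z): return proj("side",tw((x,22.5,z)))
    t=(37-x)/62; us=pr(146.5); ul=pr(157)
    zs=np.arange(136,171,3); v=[cv2.getRectSubPix(blu,(1,1),tuple(map(float,pr(z))))[0,0] for z in zs]
    print(x,"zSeat",round(148.5-2*t,1),"zLip",round(148.5+8.5*t,1),dict(zip(zs.tolist(),np.round(v).astype(int).tolist())))
for nm,p in(("lever tip top z160",(74,0,164)),):
    print(nm,proj("side",tw(p)))
u=[proj("side",tw((x,y,150))).astype(int) for x,y in((-40,25),(-40,-25),(80,25),(80,-25))]
u=np.array(u); x0,y0=u.min(0)-3; x1,y1=u.max(0)+3; print(x0,y0)
for r in blu[y0:y1,x0:x1]: print("".join("#" if q<25 else "+" if q<45 else "." for q in r))
E
```

```text
t 17.13 chest [  60.1 -265.7  252.5] yaw-rel 179.15 F [0.6 0.9 0.4] gap 0.0003 gf 0.0
-5 zSeat 147.1 zLip 154.3 {136: 96, 139: 90, 142: 71, 145: 35, 148: 20, 151: 16, 154: 23, 157: 47, 160: 59, 163: 59, 166: 46, 169: 33}
-10 zSeat 147.0 zLip 154.9 {136: 95, 139: 93, 142: 82, 145: 49, 148: 21, 151: 18, 154: 47, 157: 73, 160: 90, 163: 86, 166: 75, 169: 64}
-15 zSeat 146.8 zLip 155.6 {136: 95, 139: 89, 142: 70, 145: 37, 148: 18, 151: 14, 154: 26, 157: 63, 160: 84, 163: 95, 166: 96, 169: 96}
-20 zSeat 146.7 zLip 156.3 {136: 95, 139: 92, 142: 81, 145: 45, 148: 17, 151: 7, 154: 7, 157: 13, 160: 24, 163: 40, 166: 58, 169: 74}
-25 zSeat 146.5 zLip 157.0 {136: 94, 139: 88, 142: 67, 145: 36, 148: 16, 151: 8, 154: 6, 157: 7, 160: 8, 163: 8, 166: 8, 169: 10}
-30 zSeat 146.3 zLip 157.7 {136: 95, 139: 93, 142: 88, 145: 63, 148: 37, 151: 14, 154: 8, 157: 7, 160: 7, 163: 8, 166: 8, 169: 8}
lever tip top z160 [297.80685702 206.59957722]
289 201
#####+...........................................
#####............................................
####.............................................
###+....
[... 609 characters left out ...]
##############......+####.......
...............###############......#######+.....
................#############+.....+##########+..
................+############......############..
...................++#######+......###########+..
......................++######+...############...
.........................++##################+...
............................+++##############....
.................................+##########+....
....................................+...++##.....
.................................................
.................................................[ WARN:0@6.994] global loadsave.cpp:1063 imwrite_ Unsupported depth image for selected encoder is fallbacked to CV_8U.
```

The left leg's lower edge stays level at z about 144 from x -5 to x -25. If the bar were on top of the lip it would rise about 3 mm and sit near z 155. So the bar is under the lip and the lever is flat. The gripper is clear, so I'll hand in.

```bash
python3 -c "
from h import *
print(env.hand_in())"
```

```text
the job is handed in; nothing more can be done
None
```

The chest is closed and handed in: the leaf is fully down, the loop is hooked under the keeper and the lever is flat over centre. The leaf and lever were felt on their stops, the hooking was confirmed only from the side camera, and the surrounding parts and the spanner were not touched.

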